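# Build up a hydraulic piston on its rod end

### The arm

A 6-joint arm with a two-finger parallel gripper is mounted at the origin on a cart in front of the work surface, level with it; the furniture and walls round the work are solid. World frame = base frame: x ahead of the robot, y to its left, z up, the work surface at z = 0. Lengths are in mm, angles in rad, forces in N, time in s.
With the tool pointing down it reaches from about 300 to 775 mm from the base axis. Payload 14.6 kg.
Tool frame: the origin (TCP) lies midway between the tips of the shut fingers; the grasp point (between the pads) lies 19 mm behind it; z points along the fingers, y is the line along which they close (so a half turn about z gives the same grasp; the last joint's range is limited). The gripper opens to 94 mm and grips with 3 to 60 N. Pads are 16 mm wide; open, the fingers measure 119 mm over their backs; the gripper's body (75 mm by 177 mm) begins 78 mm behind the grasp point.
Start: joints at [1.175, 0.3, 1.521, -0, 1.321, -0.067], TCP at [177.596, 520.527, 205.446] pointing down, gripper open.
Joint ranges: [-3.03, 3.03], [-0.79, 2.21], [0.23, 2.52], [-1.04, 4.18], [0, 3.07], [-2.55, 2.55]. Speed limits (rad/s): [2.22, 2.22, 2.57, 3.14, 3.14, 3.14].

### API

Orientations are given as [roll, pitch, yaw] about the fixed x, y, z axes, in that order (R = Rz(yaw) Ry(pitch) Rx(roll)).
In Python, from cell import manip, camera gives the robot as it stands.
- The arm moves only by the tool move_arm, never from a script. Its arguments are lists of equal length, an entry for each row: "dp": the shift along the world's x, y, z in mm, a list of three; "rotation": the turn, a rotation vector about the world's x, y, z in rad, a list of three; "hand": the opening, from 0 (shut) to 1 (fully open). A call has 1 to 10 rows; each row shifts and turns the commanded pose from where the row before left it; what a row does not reach is not made up. A row lasts 1/8 s, in which the tool goes at most 62.5 mm and 10.7 degrees, less where a joint would pass 70% of its speed; a pose out of reach is approached as far as the arm can. A call with a gripper value outside its range is refused whole. The fingers move at their own pace and stop on an object; "newtons" is the grip in N (left out, the last holds). Time passes only in rows, so rows that do not move let the fingers close. It gives the time, the measured TCP pose, the force, the opening and the grip force at its end, in the units of the state.
- manip.read_state(): the state, without advancing time (a new reading comes with each control period).
- camera(name): name is "scene" or "top" or "wrist"; returns a dict with "image" (480x640x3 uint8, red, green, blue), "fx", "fy", "cx", "cy" (pixels), "R" (3x3) and "t" (3): a world point X has camera coordinates R X + t; the wrist camera has in their place "mount" (4x4, takes a point from camera to tool coordinates, whose origin is the TCP and whose axes are the flange's). Camera axes: x right, y down, z forward; pixel columns grow to the right and rows downward; lengths in mm; the calibration is good to about 2 mm. A picture is of the moment at which its call begins: read the wrist's pose just before it. There is no depth.
- manip.sign_off(): hands the job in; it is judged then, once.
The state is a dict: "clock": time; "joints": joint angles; "qd": joint speeds; "effort": joint torques, N m; "eef_pos": TCP position; "eef_rot": TCP orientation; "wrist_force": force on the tool from outside, world axes, zero at the start; "moment": the same for the moment, N m; "finger_gap": finger opening in mm; "finger_force": force on a finger pad.
Only numpy, scipy, OpenCV 4.12 (cv2) and the standard library are available. Lean on these libraries where they do the work, as an engineer would, in place of code of your own. Each camera call takes 0.05 s, during which the arm holds its last target. There are 200 camera calls.

### The job

Build up the piston on the stepped rod end that stands in the clamp stand: thread the tall collar down first, then the wide piston, then the thin spacer ring, each fully home on the one below. Then lock the stack by sliding the forked keeper plate sideways, along the two flats, into the gap under the rod's head until its slot is fully home on the neck, and let go of it there. Leave the flask and the other things on the bench where they stand.

Things in the scene. Friction and masses are not known exactly. Their poses are not given: they have to be found in the camera images.
- stand: fixed build stand: steel foot plate 100 x 100 x 10 mm and a grey split clamp block, 66 mm (x) by 73 mm (y), up to 44 mm high, which holds the end of a steel piston rod upright, its top 130 mm high; origin at the underside's centre (z = 0), on the rod's axis, z up, x along the flats of the rod's neck. The flask stands close by on its +x or -x side; the other side is free
- rod_shoulder (a point): on the rod's axis at its shoulder, 55 mm above the stand's underside, where the collar comes to rest; axes as the stand's. Below it the rod is 54 mm thick; above it come seats of 40 mm diameter (27 mm high), 32 mm (18 mm high) and 24 mm (15 mm high), each with a 2.5 mm chamfer at the top
- rod_neck (a point): on the rod's axis, half-way up its neck, 120 mm above the stand's underside; axes as the stand's. The neck is 10 mm high, has two flats 14 mm apart (along y) and is 19 mm long along x; above it the rod's head is 24 mm in diameter and 5 mm high, chamfered at the top. The keeper's fork enters here along the stand's x axis, from the +x or the -x side
- collar_mid (a point): loose cushion collar, a tall plain steel sleeve, 58 mm outside diameter, 44 mm bore, 30 mm high, standing on the green cloth (bench top, z = 0); point on its axis half-way up; z up. Home, this point is 70 mm above the stand's underside
- piston_mid (a point): loose piston, the widest steel ring, with two thin black bands round its rim and four small spanner holes in its top face, 64 mm outside diameter, 36 mm bore, 18 mm high, standing on the green cloth; point on its axis half-way up; z up. Home on the collar, this point is 94 mm above the stand's underside
- spacer_mid (a point): loose spacer ring, thin plain steel ring with the smallest bore, 58 mm outside diameter, 28 mm bore, 14 mm high, lying on the green cloth; point on its axis half-way up; z up. Home on the piston, this point is 110 mm above the stand's underside
- keeper_grip (a point): centre of the upright grip block, 24 mm long (x), 10 mm thick (y), 30 mm high, on the tail of the keeper, a dark steel fork plate 84 x 50 x 5 mm lying flat on the blue mat (5 mm thick); 20 mm above the plate's underside. Keeper axes: x from the fork's open end towards the tail, z up. From this point the plate reaches 72 mm towards -x (tips of the prongs) and 12 mm towards +x
- keeper_seat (a point): seat of the keeper's slot, half-way through the 5 mm plate, 48 mm on the -x side of the grip block; axes as the keeper's. The slot is 17.4 mm wide, open to -x, and ends 10.5 mm on the +x side of this point. Home, this point is on the rod's axis, 119.5 mm above the stand's underside, the plate lying on the spacer with 3 mm of play under the head
- flask: lilac vacuum flask with black lid, 66 mm diameter, 195 mm high, loose, standing close to the stand on its +x or its -x side; origin at its underside's centre; leave it
- ring_tub: small white tub of O-rings, 45 mm diameter, 20 mm high, loose, on the stand's other side; origin at its underside's centre; leave it
- oil_vial: glass vial with green cap, 24 mm diameter, 59 mm high, loose, on the left; origin at its underside's centre; leave it
- loupe: black eye loupe, 37 mm diameter, 26 mm high, loose; origin at its underside's centre; leave it
- screwdriver: small screwdriver with orange handle lying along its y, 139 mm long, 21 mm high, loose; origin under its middle; leave it
- hex_key: black L-shaped hex key lying along its y, 87 mm long, 5 mm high, loose; origin under its middle; leave it
- plug_gauge: steel double-ended plug gauge lying along its y, 98 mm long, 25 mm high, loose, on the blue mat (5 mm thick, on the right); origin under its middle; leave it
- oil_can: squeeze oil bottle with a red spout, 41 mm diameter, 110 mm high, loose, behind on the right; origin at its underside's centre; leave it
Things that resemble listed ones, but are neither listed nor needed, are in the scene too. Leave any turquoise or yellow look-alike of the part that bears spacer_mid alone. What is shaped like the part that bears piston_mid but purple is not meant.

How it is judged (in metres and radians):
On the way, in this order (a step that is already met when the one before it is completed fails the run):
1. the collar is home on the rod's shoulder (horizontal distance between collar_mid and rod_shoulder below 0.004 m and z of collar_mid in the frame of stand between 0.0675 and 0.0725 m and angle between collar_mid's own z axis and vertical below 0.1 rad), for 0.2 s.
2. the piston is home on the collar, which is still home (all of step 1 and horizontal distance between piston_mid and rod_shoulder below 0.004 m and z of piston_mid in the frame of stand between 0.0915 and 0.0965 m and angle between piston_mid's own z axis and vertical below 0.1 rad), for 0.2 s.
3. the spacer is home on the piston, the rings below it still home (all of step 2 and horizontal distance between spacer_mid and rod_shoulder below 0.004 m and z of spacer_mid in the frame of stand between 0.1075 and 0.1125 m and angle between spacer_mid's own z axis and vertical below 0.1 rad), for 0.2 s.
4. the keeper is home on the neck, above the spacer and under the head (all of step 3 and horizontal distance between keeper_seat and rod_shoulder below 0.006 m and z of keeper_seat in the frame of stand between 0.1165 and 0.1225 m and angle between keeper_seat's own z axis and vertical below 0.12 rad and angle between the x axis of keeper_seat and the x axis of stand, either way round below 0.25 rad), for 0.2 s.
At the end, for the whole second after the job is handed in: Collar, piston and spacer are on the rod in this order, level, within 4 mm of its axis and 2.5 mm of their home heights; the keeper lies flat on the spacer under the head, its seat within 6 mm of the axis and 3 mm of home height, its x within 0.25 rad of the stand's x, either way round (all of step 4); the robot touches nothing.
It fails at once if the flask is pushed more than 30 mm or tipped (distance of flask from where it was at the start of the episode above 0.03 m or angle between flask's own z axis and vertical above 0.5 rad).
It fails at once if the oil bottle or the vial is pushed more than 30 mm or tipped (distance of any of oil_can, oil_vial from where it was at the start of the episode above 0.03 m or angle between any of oil_can, oil_vial's own z axis and vertical above 0.5 rad).
It fails at once if the tub, loupe, screwdriver, hex key or plug gauge is pushed more than 30 mm (distance of any of ring_tub, loupe, screwdriver, hex_key, plug_gauge from where it was at the start of the episode above 0.03 m).
It also fails if it takes over 72 s, if anything falls off the work surface, if the arm or the gripper's body presses on something with over 40 N, if the wrist force passes 120 N, or if a joint passes its speed limit or range.

## Working session

There is one attempt and no reset: what is moved stays moved. The work goes in short steps, Python scripts to look and compute and a tool call to move; the robot and the scene stay as the last step left them, time stands still between calls to the robot, and variables do not carry over. Pictures are saved under pics/ and viewed, at most 12 in all, crops included, and the job is handed in when it is done.

Besides the shell and the picture viewer there is one more tool, called after "Emit:" in YAML: its name, and indented under it one key for each argument. move_arm: Moves the arm, as the interface text tells. Its arguments: {"type":"object","properties":{"dp":{"type":"array","items":{"type":"array","items":{"type":"number"}}},"rotation":{"type":"array","items":{"type":"array","items":{"type":"number"}}},"hand":{"type":"array","items":{"type":"number"}},"newtons":{"type":"number"}},"required":["dp","rotation","hand"]}

```bash
mkdir -p pics
cat > h.py <<'E'
import numpy as np, cv2
from cell import manip, camera
def snap(n,f):
    c=camera(n); cv2.imwrite(f'pics/{f}.png',c['image'][:,:,::-1]); np.save(f'pics/{f}.npy',c,allow_pickle=True); return c
def load(f): return np.load(f'pics/{f}.npy',allow_pickle=True).item()
def ray(c,u,v,z):
    R=np.array(c['R']);t=np.array(c['t']); o=-R.T@t; d=R.T@np.array([(u-c['cx'])/c['fx'],(v-c['cy'])/c['fy'],1])
    return o+d*(z-o[2])/d[2]
def proj(c,X):
    p=np.array(c['R'])@np.array(X)+np.array(c['t']); return c['fx']*p[0]/p[2]+c['cx'],c['fy']*p[1]/p[2]+c['cy']
def crop(f,x0,y0,x1,y1,k,g):
    i=cv2.imread(f'pics/{f}.png')[y0:y1,x0:x1]; cv2.imwrite(f'pics/{g}.png',cv2.resize(i,None,fx=k,fy=k,interpolation=cv2.INTER_CUBIC))
E
python3 - <<'E'
from h import *
for n in('top','scene'):
    c=snap(n,n+'0'); R=np.array(c['R']); print(n,c['fx'],c['fy'],c['cx'],c['cy'],R.round(3).tolist(),(-R.T@np.array(c['t'])).round(1))
print(manip.read_state())
E
```

```text
top 440.7615450737567 440.7615450737567 321.2536048037038 237.14200544955048 [[-0.008, -1.0, 0.011], [-0.99, 0.006, -0.138], [0.138, -0.012, -0.99]] [ 339.8    2.9 1161.3]
scene 578.1086512373919 578.1086512373919 325.02694388845345 252.5184881604616 [[0.802, -0.597, -0.009], [-0.387, -0.508, -0.77], [0.455, 0.621, -0.638]] [-142.7 -884.3 1016.7]
{'clock': 0.1, 'joints': array([ 1.17539854e+00,  3.00456732e-01,  1.52152524e+00,  2.25325926e-06,
        1.32072313e+00, -6.66076663e-02]), 'qd': array([ 5.00879888e-04,  5.33823290e-04, -9.88989332e-04,  5.20445726e-04,
       -7.37391884e-05, -9.61627027e-05]), 'effort': array([ 1.82051772e-04, -5.32643151e+01, -3.53294563e+01,  7.08954153e-02,
        2.34610552e-02, -4.16487239e-05]), 'eef_pos': array([177.50538142, 520.30920915, 204.91783907]), 'eef_rot': array([-3.14048282e+00, -7.62204005e-05,  2.81280193e+00]), 'wrist_force': array([0.28266451, 0.16838146, 0.24098531]), 'moment': array([ 0.03933815, -0.031202  , -0.01366836]), 'finger_force': 0.0, 'finger_gap': 94.01300837433534}
```

View pics/top0.png

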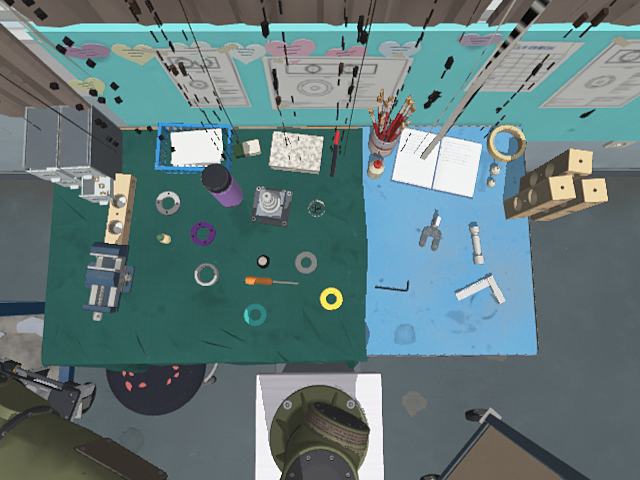

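View pics/scene0.png

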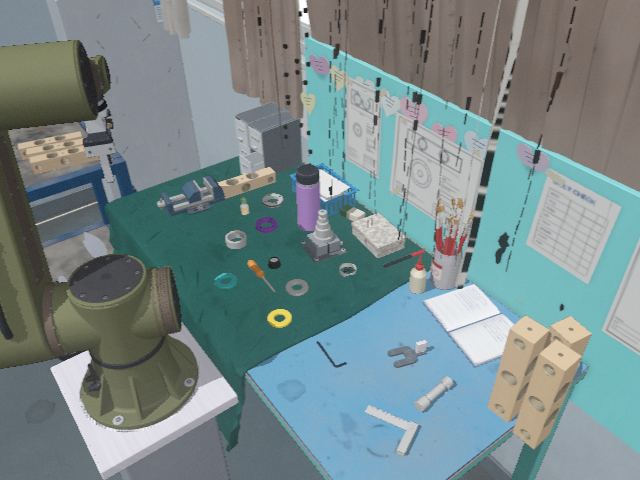

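The top view shows these candidates:
- **Collar:** tall ring at (206,275).
- **Piston:** grey ring with holes at (168,203). The purple one at (203,233) is a decoy.
- **Spacer:** grey ring at (306,262). The turquoise (255,315) and yellow (331,299) ones are decoys.
- **Stand and neighbours:** stand at (270,203), flask at (220,185) on its left, tub at (317,208) on its right.
- **Keeper:** (432,230), with its fork pointing towards the robot.

I'll confirm these in an enlarged crop.

Run:
```python
from h import *
i=cv2.imread('pics/top0.png')
k=8
def cr(cx,cy,w,h,s): 
    x0,y0=cx-w//2,cy-h//2
    o=cv2.resize(i[y0:y0+h,x0:x0+w],None,fx=s,fy=s,interpolation=cv2.INTER_CUBIC)
    for a in range(0,w,10): cv2.line(o,(a*s,0),(a*s,6),(0,255,255),1)
    for a in range(0,h,10): cv2.line(o,(0,a*s),(6,a*s),(0,255,255),1)
    cv2.putText(o,f'{x0},{y0}',(10,20),0,.5,(0,0,255),1); return o
r1=np.hstack([cr(168,203,40,40,6),cr(206,275,40,40,6),cr(306,262,40,40,6)])
r2=np.hstack([cr(270,203,60,60,6),cr(432,230,60,60,6)])
r1=cv2.copyMakeBorder(r1,0,0,0,r2.shape[1]-r1.shape[1],cv2.BORDER_CONSTANT) if r1.shape[1]<r2.shape[1] else r1
cv2.imwrite('pics/c1.png',np.vstack([r1,r2[:, :720]]))
```

```text
(no output)
```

View pics/c1.png

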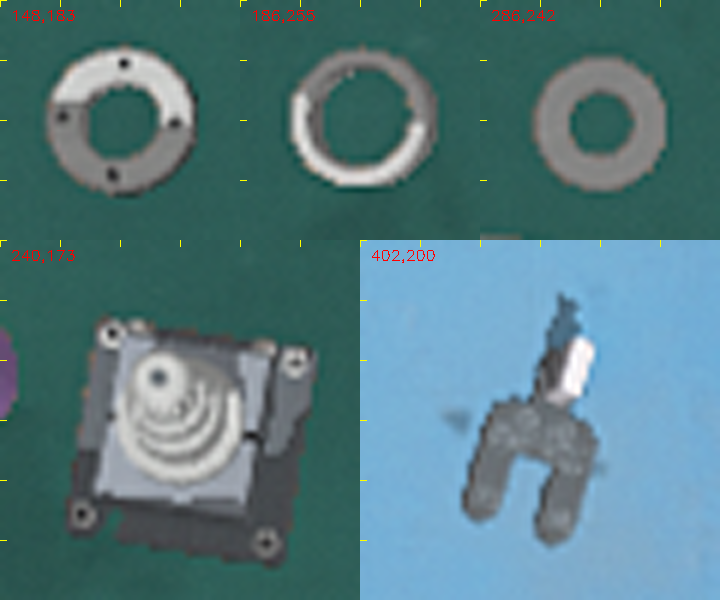

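All confirmed. The piston at (168.2,203.2) has four holes, and the collar at (206.7,274.5) is tall. The plain grey spacer is at (306,262.5). The rod head is at (266.2,195.7), with the foot's bolts around it, and the keeper's grip block is white-topped.

Run:
```python
from h import *
c=load('top0'); P=lambda n,u,v,z:print(n,ray(c,u,v,z).round(1))
P('piston',168.2,203.2,16);P('collar',206.7,274.5,28);P('spacer',306,262.5,13)
P('head',266.2,195.7,130)
b=[ray(c,*p,13) for p in[(258.7,188.7),(289.2,193.2),(284.3,223.5),(253.7,218.7)]]
b=np.array(b)[:,:2];print(b.round(1),b.mean(0)); print('yaw of left edge',[np.degrees(np.arctan2(*(b[i]-b[j])[::-1])).round(1) for i,j in((0,1),(3,2),(0,3),(1,2))])
f=lambda x,y:(402+(x-360)/6,200+(y-240)/6)
for n,(x,y),z in[('tipL',(480,515),10),('tipR',(552,538),10),('slotend',(533,462),10),('bodyL',(490,405),10),('bodyR',(596,440),10),('blocktop',(578,366),40)]:P(n,*f(x,y),z)
P('flaskbase?',231,204,0);P('flasklid',213,172,195);P('tub',317,208,20)
s=load('scene0')
for n,(u,v),z in[('head',(322,212),130),('flasklid',(307,170),195),('piston',(273,200),18),('collar',(236,235),30),('spacer',(297,287),14)]:
  print('scene',n,ray(s,u,v,z).round(1))
for n,cc in(('top',c),('scene',s)):print(n,[np.round(proj(cc,[500,300,0]),1)])
```

```text
piston [592.3 392.4  16. ]
collar [402.9 282.8  28. ]
spacer [433.1  29.1  13. ]
head [584.2 121.  130. ]
[[631.1 154.6]
 [618.4  73.3]
 [536.6  86. ]
 [549.9 166.8]] [584.02992585 120.1716965 ]
yaw of left edge [np.float64(81.1), np.float64(80.6), np.float64(-8.6), np.float64(-8.9)]
tipL [ 475.2 -276.8   10. ]
tipR [ 464.9 -308.1   10. ]
slotend [ 498.6 -301.1   10. ]
bodyL [ 524.2 -283.1   10. ]
bodyR [ 508.2 -329.4   10. ]
blocktop [ 536.2 -314.5   40. ]
flaskbase? [592.7 230.    0. ]
flasklid [624.1 233.8 195. ]
tub [ 5.764e+02 -5.000e-01  2.000e+01]
scene head [583.3 117.5 130. ]
scene flasklid [613.  224.4 195. ]
scene piston [593.6 385.   18. ]
scene collar [409.9 287.6  30. ]
scene spacer [434.3  24.9  14. ]
top [array([203.8, 238.4])]
scene [array([262.1, 229.5])]
```

Emit:
move_arm:
  dp:
    - [28,-30,0]
    - [28,-30,0]
    - [28,-30,0]
    - [28,-30,0]
    - [28,-30,0]
    - [28,-30,0]
    - [28,-30,0]
    - [28,-28,0]
    - [0,0,0]
    - [0,0,0]
  rotation:
    - [0,0,-0.1745]
    - [0,0,-0.1745]
    - [0,0,-0.1745]
    - [0,0,-0.1745]
    - [0,0,-0.1745]
    - [0,0,-0.1745]
    - [0,0,-0.1745]
    - [0,0,-0.1745]
    - [0,0,0]
    - [0,0,0]
  hand: [1,1,1,1,1,1,1,1,1,1]
  newtons: 30

```text
clock: 1.35
eef_pos: [401.2, 282.8, 205.3]
eef_rot: [-3.141, 0.0, 1.418]
wrist_force: [-0.3, 0.3, 0.6]
finger_gap: 94.0
finger_force: 0.0
```

```bash
cat >> h.py <<'E'
from scipy.spatial.transform import Rotation as Ro
def wsnap(f):
    s=manip.read_state(); c=camera('wrist'); cv2.imwrite(f'pics/{f}.png',c['image'][:,:,::-1])
    T=np.eye(4); T[:3,:3]=Ro.from_euler('xyz',s['eef_rot']).as_matrix(); T[:3,3]=s['eef_pos']
    W=np.linalg.inv(T@np.array(c['mount'])); c['R']=W[:3,:3]; c['t']=W[:3,3]; np.save(f'pics/{f}.npy',c,allow_pickle=True); return c
E
python3 - <<'E'
from h import *
c=wsnap('w1'); print(np.array(c['mount']).round(3),c['fx'],proj(c,[402.9,282.8,30]))
E
```

```text
[[-1.00000e-03 -9.63000e-01 -2.69000e-01  7.88530e+01]
 [ 1.00000e+00 -1.00000e-03 -0.00000e+00 -4.19000e-01]
 [ 0.00000e+00 -2.69000e-01  9.63000e-01 -1.79074e+02]
 [ 0.00000e+00  0.00000e+00  0.00000e+00  1.00000e+00]] 360.9110270470537 (np.float64(318.5678268428901), np.float64(219.61414443447742))
```

View pics/w1.png

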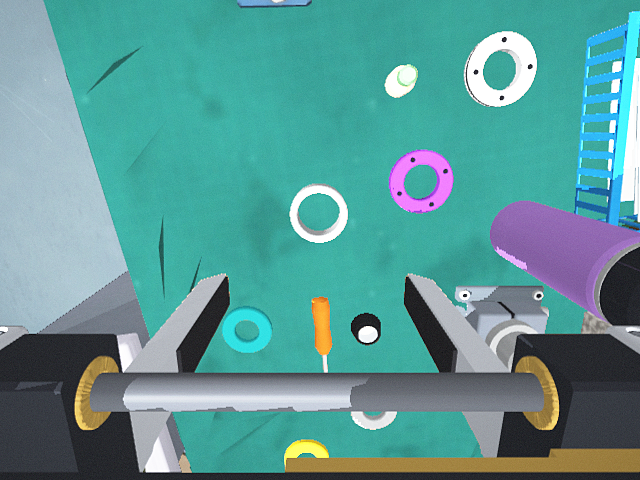

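The collar's outer rim spans x 290–348 and y 184–243, so its centre is near (319,213). The gripper is at the bottom of the wrist picture. I'll fit the rings in code.

```bash
cat >> h.py <<'E'
def ring(c,u,v,z,ro,ri,col=(60,210),lim=6):
    """fit centre of a ring's top face: maximise the image gradient along projected outer and inner circles"""
    g=cv2.GaussianBlur(cv2.cvtColor(c['image'],cv2.COLOR_RGB2GRAY).astype(np.float32),(0,0),1)
    m=cv2.magnitude(cv2.Sobel(g,cv2.CV_32F,1,0),cv2.Sobel(g,cv2.CV_32F,0,1))
    m=np.minimum(m,np.percentile(m,97)); a=np.linspace(0,2*np.pi,120)
    p0=ray(c,u,v,z)[:2]; best=None
    for st,r in((1.5,12),(.25,2)):
        q=[]
        for dx in np.arange(-r,r+.01,st):
            for dy in np.arange(-r,r+.01,st):
                s=0
                for rad in(ro,ri):
                    X=np.c_[p0[0]+dx+rad*np.cos(a),p0[1]+dy+rad*np.sin(a),np.full(120,z)]@np.array(c['R']).T+np.array(c['t'])
                    uv=(X[:,:2]/X[:,2:]*c['fx']+[c['cx'],c['cy']]).astype(np.float32)
                    s+=cv2.remap(m,uv[None,:,0],uv[None,:,1],1).mean()
                q.append((s,dx,dy))
        s,dx,dy=max(q); p0=p0+[dx,dy]
    return p0.round(2),round(float(s),1)
E
python3 - <<'E'
from h import *
c=load('w1'); t=load('top0')
print('collar',ring(c,319,213,30,29,22),ring(t,206.7,274.5,30,29,22))
print('piston',ring(c,501,69,18,32,18),ring(t,168.2,203.2,18,32,18))
print('spacer',ring(t,306,262.5,14,29,14))
print('head',ring(t,266.2,195.7,130,11.5,11.5))
E
```

```text
collar (array([403.1 , 288.42]), 367.3) (array([403.54, 285.31]), 336.3)
piston (array([592.61, 395.74]), 340.1) (array([594.11, 393.49]), 333.9)
spacer (array([434.27,  30.06]), 269.2)
head (array([584.7 , 120.77]), 255.2)
```

Emit:
move_arm:
  dp:
    - [2,4,-50]
    - [0,0,-50]
    - [0,0,-50]
    - [0,0,-41]
    - [0,0,-10]
    - [0,0,0]
    - [0,0,0]
    - [0,0,0]
    - [0,0,0]
    - [0,0,0]
  rotation:
    - [0,0,0]
    - [0,0,0]
    - [0,0,0]
    - [0,0,0]
    - [0,0,0]
    - [0,0,0]
    - [0,0,0]
    - [0,0,0]
    - [0,0,0]
    - [0,0,0]
  hand: [1,1,1,1,1,1,0.55,0.55,0.5,0.5]
  newtons: 30

```text
clock: 2.65
eef_pos: [403.7, 286.6, 4.7]
eef_rot: [3.141, -0.0, 1.417]
wrist_force: [0.6, -0.4, 4.0]
finger_gap: 57.7
finger_force: 30.2
```

Emit:
move_arm:
  dp:
    - [0,0,0]
    - [0,0,0]
    - [0,0,0]
    - [0,0,0]
  rotation:
    - [0,0,0]
    - [0,0,0]
    - [0,0,0]
    - [0,0,0]
  hand: [0.4,0.4,0.4,0.4]

```text
clock: 3.15
eef_pos: [403.8, 286.6, 4.8]
eef_rot: [3.141, -0.0, 1.417]
wrist_force: [-0.3, -1.1, 6.0]
finger_gap: 57.5
finger_force: 30.0
```

Emit:
move_arm:
  dp:
    - [0,0,20]
    - [0,0,45]
    - [0,0,45]
    - [0,0,45]
    - [0,0,45]
    - [28,-38,0]
    - [28,-38,0]
    - [28,-38,0]
    - [28,-38,0]
    - [28,-38,0]
  rotation:
    - [0,0,0]
    - [0,0,0]
    - [0,0,0]
    - [0,0,0]
    - [0,0,0]
    - [0,0,0]
    - [0,0,0]
    - [0,0,0]
    - [0,0,0]
    - [0,0,0]
  hand: [0.4,0.4,0.4,0.4,0.4,0.4,0.4,0.4,0.4,0.4]

```text
clock: 4.4
eef_pos: [544.1, 95.1, 203.9]
eef_rot: [-3.141, 0.0, 1.417]
wrist_force: [0.5, 0.3, -2.1]
finger_gap: 57.9
finger_force: 30.0
```

Emit:
move_arm:
  dp:
    - [30,-36,0]
    - [0,0,0]
    - [0,0,0]
    - [0,0,0]
  rotation:
    - [0,0,0]
    - [0,0,0]
    - [0,0,0]
    - [0,0,0]
  hand: [0.4,0.4,0.4,0.4]

```text
clock: 4.9
eef_pos: [573.1, 61.4, 204.4]
eef_rot: [-3.141, -0.0, 1.418]
wrist_force: [0.2, -0.4, -2.0]
finger_gap: 57.7
finger_force: 30.0
```

Run:
```python
from h import *
c=wsnap('w2'); print(manip.read_state()['eef_pos'],proj(c,[584,120,130]))
e=manip.read_state()['eef_pos']; print(proj(c,e+[0,0,25]))
```

```text
[573.17752001  61.36163093 204.52259765] (np.float64(319.6817049937978), np.float64(167.3434080363685))
(np.float64(317.5585957307505), np.float64(312.7401390976785))
```

View pics/w2.png

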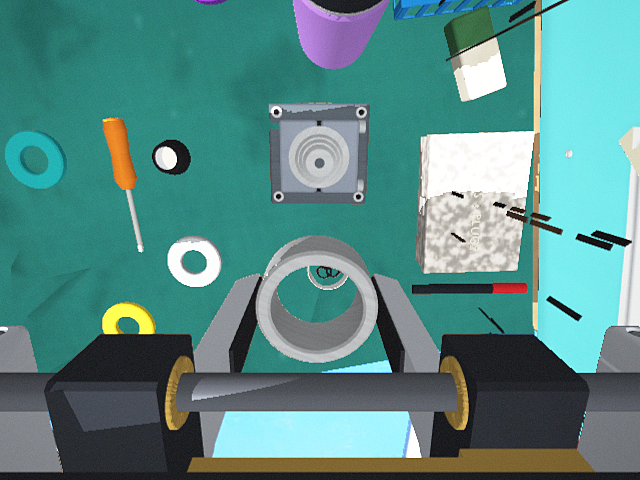

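The stand sits square in the picture, with the head centre at about (319,163). The held collar's top ring is centred at about (318,307).

Run:
```python
from h import *
c=load('w2'); e=np.array([573.18,61.36,204.52])
r=ring(c,318,307,e[2]+25.3,29,22); print('held collar top',r,'rel tcp',r[0]-e[:2], [ring(c,318,307,e[2]+25.3,a,a) for a in(29,22)])
print('seat40', ring(c,319,157,79.5,20,20),ring(c,319,157,55,27,27),ring(c,319,157,82,17.5,17.5))
print('head',ring(c,319,163,125,12,12),ring(c,319,163,130,11,11), ring(c,319,163,115,10,10))
b=[ray(c,u,v,14)[:2] for u,v in((276,112),(361,112),(362,197),(278,197))];print(np.mean(b,0),np.degrees(np.arctan2(*(b[0]-b[3])[::-1])),np.degrees(np.arctan2(*(b[1]-b[2])[::-1])),np.linalg.norm(b[0]-b[1]))
crop_=cv2.resize(c['image'][95:210,260:380,::-1],None,fx=5,fy=5,interpolation=cv2.INTER_CUBIC); cv2.imwrite('pics/c2.png',crop_)
```

```text
held collar top (array([572.85,  63.64]), 297.5) rel tcp [-0.33  2.28] [(array([572.85,  63.89]), 324.2), (array([573.1 ,  63.39]), 287.8)]
seat40 (array([573.56, 135.75]), 153.0) (array([584.04, 123.05]), 234.1) (array([582.06, 116.87]), 129.4)
head (array([574.96, 124.41]), 142.8) (array([584.23, 131.98]), 146.7) (array([584.18, 122.26]), 151.1)
[584.96005563 122.39912312] 80.88537286203777 83.79719287091142 82.258400201549
```

View pics/c2.png

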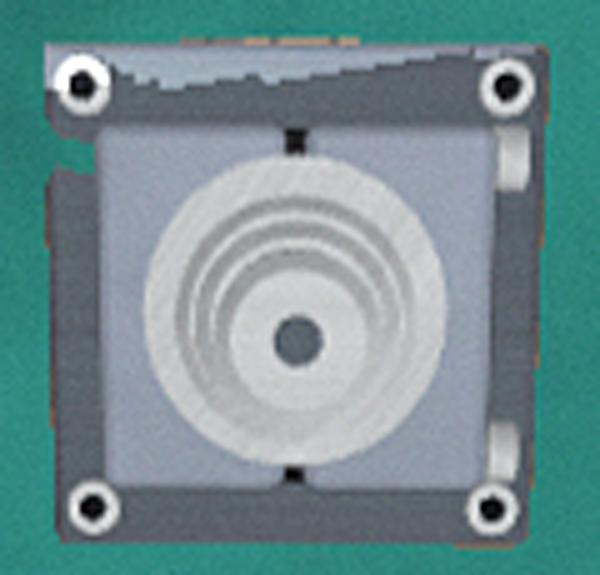

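The head's centre hole is at about (319.6,163.0), and the shoulder circle's centre at about (318.9,156.8).

Run:
```python
from h import *
c=load('w2')
print(ray(c,319.6,163,130),ray(c,318.9,156.8,55))
b=[ray(c,u,v,13)[:2] for u,v in((276.4,112),(361.4,112),(358.2,196.6),(278.6,196.2))];print(np.mean(b,0),np.degrees(np.arctan2(*(b[0]-b[3])[::-1])),np.degrees(np.arctan2(*(b[1]-b[2])[::-1])))
```

```text
[584.388249   122.91702243 130.        ] [584.48127636 123.48483519  55.        ]
[584.38682152 122.75709129] 81.05996521843385 80.81049541757041
```

Emit:
move_arm:
  dp:
    - [11,30,0]
    - [0,30,0]
    - [0,0,-40]
    - [0,0,-40]
    - [0,0,-30]
    - [0,0,0]
    - [0,0,0]
  rotation:
    - [0,0,0]
    - [0,0,0]
    - [0,0,0]
    - [0,0,0]
    - [0,0,0]
    - [0,0,0]
    - [0,0,0]
  hand: [0.4,0.4,0.4,0.4,0.4,0.4,0.4]

```text
clock: 5.82
eef_pos: [585.2, 121.0, 96.1]
eef_rot: [3.14, -0.001, 1.417]
wrist_force: [-0.3, -0.2, -2.3]
finger_gap: 57.9
finger_force: 30.0
```

Emit:
move_arm:
  dp:
    - [0,0,-6]
    - [0,0,-6]
    - [0,0,-6]
    - [0,0,-4]
    - [0,0,0]
  rotation:
    - [0,0,0]
    - [0,0,0]
    - [0,0,0]
    - [0,0,0]
    - [0,0,0]
  hand: [0.4,0.4,0.4,0.4,0.4]

```text
clock: 6.45
eef_pos: [584.4, 120.5, 72.1]
eef_rot: [-3.141, 0.0, 1.417]
wrist_force: [-0.1, 0.3, -3.1]
finger_gap: 57.7
finger_force: 30.0
```

Emit:
move_arm:
  dp:
    - [0,0,-6]
    - [0,0,-4]
    - [0,0,-2]
    - [0,0,0]
    - [0,0,0]
  rotation:
    - [0,0,0]
    - [0,0,0]
    - [0,0,0]
    - [0,0,0]
    - [0,0,0]
  hand: [0.4,0.4,0.4,0.4,0.4]

```text
clock: 7.08
eef_pos: [584.7, 120.5, 60.6]
eef_rot: [3.141, -0.0, 1.417]
wrist_force: [-0.4, 0.2, -3.1]
finger_gap: 58.2
finger_force: 30.0
```

Emit:
move_arm:
  dp:
    - [0,0,-1]
    - [0,0,0]
    - [0,0,0]
    - [0,0,40]
    - [0,0,50]
    - [0,0,50]
    - [0,0,40]
    - [0,45,0]
    - [2,58,0]
    - [2,58,0]
  rotation:
    - [0,0,0]
    - [0,0,0]
    - [0,0,0]
    - [0,0,0]
    - [0,0,0]
    - [0,0,0]
    - [0,0,0]
    - [0,0,0]
    - [0,0,0]
    - [0,0,0]
  hand: [0.75,0.85,0.85,0.85,0.9,1,1,1,1,1]

```text
clock: 8.32
eef_pos: [588.5, 283.1, 239.8]
eef_rot: [3.141, -0.0, 1.416]
wrist_force: [-0.2, -0.9, 0.7]
finger_gap: 93.9
finger_force: 0.0
```

Emit:
move_arm:
  dp:
    - [2,52,0]
    - [2,0,-10]
    - [0,0,-22]
    - [0,0,0]
    - [0,0,0]
  rotation:
    - [0,0,0]
    - [0,0,0]
    - [0,0,0]
    - [0,0,0]
    - [0,0,0]
  hand: [1,1,1,1,1]

```text
clock: 8.95
eef_pos: [593.0, 333.0, 208.5]
eef_rot: [3.141, -0.001, 1.416]
wrist_force: [0.1, 0.3, 0.1]
finger_gap: 94.2
finger_force: 0.0
```

Run:
```python
from h import *
c=wsnap('w3');u=proj(c,[592.5,394.5,18]);print(manip.read_state()['eef_pos'],u,ring(c,*u,18,32,18))
t=snap('top','top1'); print(ring(t,*proj(t,[584,121,85]),85,29,22))
```

```text
[593.01536228 333.1544757  208.69004216] (np.float64(306.66161373350354), np.float64(157.3628079190753)) (array([593., 396.]), 400.1)
(array([585.5, 119.5]), 129.7)
```

Emit:
move_arm:
  dp:
    - [0,61,0]
    - [0,0,-50]
    - [0,0,-50]
    - [0,0,-50]
    - [0,0,-40]
    - [0,0,-15]
    - [0,0,0]
    - [0,0,0]
    - [0,0,0]
    - [0,0,0]
  rotation:
    - [0,0,0]
    - [0,0,0]
    - [0,0,0]
    - [0,0,0]
    - [0,0,0]
    - [0,0,0]
    - [0,0,0]
    - [0,0,0]
    - [0,0,0]
    - [0,0,0]
  hand: [1,1,1,1,1,1,1,0.5,0.5,0.5]

```text
clock: 10.3
eef_pos: [592.8, 394.6, 3.1]
eef_rot: [3.141, -0.0, 1.417]
wrist_force: [0.2, -0.2, -0.0]
finger_gap: 67.5
finger_force: 0.0
```

Emit:
move_arm:
  dp:
    - [0,0,0]
    - [0,0,0]
    - [0,0,0]
    - [0,0,20]
    - [0,0,50]
    - [0,0,50]
    - [0,0,50]
    - [0,0,50]
    - [0,0,20]
    - [0,0,0]
  rotation:
    - [0,0,0]
    - [0,0,0]
    - [0,0,0]
    - [0,0,0]
    - [0,0,0]
    - [0,0,0]
    - [0,0,0]
    - [0,0,0]
    - [0,0,0]
    - [0,0,0]
  hand: [0.4,0.4,0.4,0.4,0.4,0.4,0.4,0.4,0.4,0.4]

```text
clock: 11.55
eef_pos: [592.7, 394.7, 244.5]
eef_rot: [3.14, -0.002, 1.417]
wrist_force: [0.2, 0.6, -4.3]
finger_gap: 63.9
finger_force: 30.0
```

Emit:
move_arm:
  dp:
    - [-2,-55,0]
    - [-2,-55,0]
    - [-2,-55,0]
    - [-2,-55,0]
    - [0,-54,0]
    - [0,0,0]
    - [0,0,0]
    - [0,0,0]
  rotation:
    - [0,0,0]
    - [0,0,0]
    - [0,0,0]
    - [0,0,0]
    - [0,0,0]
    - [0,0,0]
    - [0,0,0]
    - [0,0,0]
  hand: [0.4,0.4,0.4,0.4,0.4,0.4,0.4,0.4]

```text
clock: 12.55
eef_pos: [584.3, 121.5, 241.8]
eef_rot: [-3.141, 0.0, 1.418]
wrist_force: [-0.1, -0.0, -3.4]
finger_gap: 64.1
finger_force: 30.0
```

Run:
```python
from h import *
e=manip.read_state()['eef_pos'];c=wsnap('w4');z=e[2]+14.9;u=proj(c,[e[0],e[1]+2,z]);r=ring(c,*u,z,32,18);print(e,r,r[0]-e[:2],[ring(c,*u,z,a,a) for a in(32,18)])
```

```text
[584.33341589 121.5476659  241.82333994] (array([584.08, 123.8 ]), 366.6) [-0.25341589  2.2523341 ] [(array([584.08, 123.8 ]), 414.4), (array([584.33, 123.55]), 323.6)]
```

Emit:
move_arm:
  dp:
    - [0,-0.5,-50]
    - [0,0,-50]
    - [0,0,-30]
    - [0,0,-6]
    - [0,0,-6]
    - [0,0,-4]
    - [0,0,-2]
    - [0,0,0]
    - [0,0,0]
  rotation:
    - [0,0,0]
    - [0,0,0]
    - [0,0,0]
    - [0,0,0]
    - [0,0,0]
    - [0,0,0]
    - [0,0,0]
    - [0,0,0]
    - [0,0,0]
  hand: [0.4,0.4,0.4,0.4,0.4,0.4,0.4,0.4,0.4]

```text
clock: 13.72
eef_pos: [584.7, 120.0, 94.8]
eef_rot: [3.141, -0.0, 1.417]
wrist_force: [0.7, 1.0, -3.9]
finger_gap: 64.2
finger_force: 30.0
```

Emit:
move_arm:
  dp:
    - [0,0,-3]
    - [0,0,-2]
    - [0,0,0]
    - [0,0,0]
  rotation:
    - [0,0,0]
    - [0,0,0]
    - [0,0,0]
    - [0,0,0]
  hand: [0.4,0.4,0.4,0.4]

```text
clock: 14.22
eef_pos: [584.6, 120.1, 89.4]
eef_rot: [-3.142, -0.0, 1.417]
wrist_force: [-0.9, -0.1, -3.3]
finger_gap: 64.0
finger_force: 30.0
```

Emit:
move_arm:
  dp:
    - [0,0,-1]
    - [0,0,0]
    - [0,0,0]
    - [0,0,40]
    - [0,0,50]
    - [0,0,26]
    - [-38,-35,0]
    - [-38,-35,0]
    - [-38,-35,0]
    - [-36,-46,0]
  rotation:
    - [0,0,0]
    - [0,0,0]
    - [0,0,0]
    - [0,0,0]
    - [0,0,0]
    - [0,0,0]
    - [0,0,0]
    - [0,0,0]
    - [0,0,0]
    - [0,0,0]
  hand: [0.8,0.85,0.85,0.85,0.85,0.85,0.85,0.85,0.85,0.85]

```text
clock: 15.48
eef_pos: [433.3, -31.7, 204.7]
eef_rot: [3.141, 0.0, 1.418]
wrist_force: [0.3, -1.0, 1.1]
finger_gap: 79.9
finger_force: 0.0
```

Emit:
move_arm:
  dp:
    - [0,0,0]
    - [0,0,0]
  rotation:
    - [0,0,0]
    - [0,0,0]
  hand: [0.8,0.8]

```text
clock: 15.72
eef_pos: [435.1, -30.8, 204.8]
eef_rot: [3.141, -0.0, 1.416]
wrist_force: [0.2, 0.6, -0.6]
finger_gap: 75.4
finger_force: 0.0
```

Run:
```python
from h import *
c=wsnap('w5');u=proj(c,[434,32,14]);print(manip.read_state()['eef_pos'],u,ring(c,*u,14,29,14))
t=snap('top','top2'); print(ring(t,*proj(t,[584,121,103]),103,32,18))
cv2.imwrite('pics/v5.png',np.vstack([np.hstack([c['image'][:240,:,::-1][:, 160:560],cv2.resize(t['image'][170:240,230:345,::-1],(400,240))])]))
```

```text
[435.20003593 -30.45840847 204.60654521] (np.float64(305.8498757678114), np.float64(156.0685548332587)) (array([433.25,  31.75]), 391.4)
(array([584.25, 119.5 ]), 294.8)
```

View pics/v5.png

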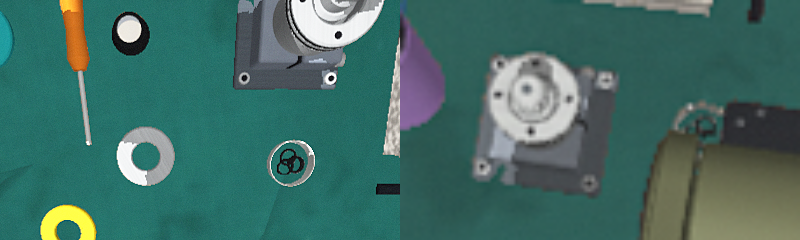

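Emit:
move_arm:
  dp:
    - [-2,60,0]
    - [0,0,-50]
    - [0,0,-50]
    - [0,0,-50]
    - [0,0,-40]
    - [0,0,-12]
    - [0,0,0]
    - [0,0,0]
    - [0,0,0]
    - [0,0,0]
  rotation:
    - [0,0,0]
    - [0,0,0]
    - [0,0,0]
    - [0,0,0]
    - [0,0,0]
    - [0,0,0]
    - [0,0,0]
    - [0,0,0]
    - [0,0,0]
    - [0,0,0]
  hand: [0.77,0.77,0.77,0.77,0.77,0.77,0.77,0.5,0.5,0.5]

```text
clock: 17.08
eef_pos: [433.3, 29.1, 3.3]
eef_rot: [3.14, -0.0, 1.417]
wrist_force: [-0.4, 0.9, 7.7]
finger_gap: 57.6
finger_force: 30.0
```

Emit:
move_arm:
  dp:
    - [0,0,0]
    - [0,0,0]
    - [0,0,15]
    - [0,0,40]
    - [0,0,50]
    - [0,0,50]
    - [0,0,46]
    - [0,0,0]
    - [0,0,0]
  rotation:
    - [0,0,0]
    - [0,0,0]
    - [0,0,0]
    - [0,0,0]
    - [0,0,0]
    - [0,0,0]
    - [0,0,0]
    - [0,0,0]
    - [0,0,0]
  hand: [0.4,0.4,0.4,0.4,0.4,0.4,0.4,0.4,0.4]

```text
clock: 18.2
eef_pos: [432.0, 29.0, 203.0]
eef_rot: [-3.141, 0.0, 1.417]
wrist_force: [-0.4, 0.4, -3.0]
finger_gap: 57.8
finger_force: 30.0
```

Run:
```python
from h import *
e=manip.read_state()['eef_pos'];c=wsnap('w6');z=e[2]+11;u=proj(c,[e[0],e[1]+2,z]);r=ring(c,*u,z,29,14);print(e,r,r[0]-e[:2],[ring(c,*u,z,a,a) for a in(29,14)])
```

```text
[431.99904682  29.01598378 203.00125031] (array([432.  ,  32.77]), 296.0) [9.53177567e-04 3.75401622e+00] [(array([432.  ,  33.02]), 302.8), (array([432.25,  32.52]), 301.6)]
```

Emit:
move_arm:
  dp:
    - [38,23,0]
    - [38,23,0]
    - [38,23,0]
    - [38.5,21.5,0]
    - [0,0,0]
    - [0,0,0]
    - [0,0,-30]
    - [0,0,-20]
    - [0,0,0]
  rotation:
    - [0,0,0]
    - [0,0,0]
    - [0,0,0]
    - [0,0,0]
    - [0,0,0]
    - [0,0,0]
    - [0,0,0]
    - [0,0,0]
    - [0,0,0]
  hand: [0.4,0.4,0.4,0.4,0.4,0.4,0.4,0.4,0.4]

```text
clock: 19.38
eef_pos: [583.8, 118.9, 152.4]
eef_rot: [-3.139, 0.001, 1.416]
wrist_force: [0.8, 0.4, -3.8]
finger_gap: 57.7
finger_force: 30.0
```

Emit:
move_arm:
  dp:
    - [0,0,-7]
    - [0,0,-7]
    - [0,0,-6]
    - [0,0,-6]
    - [0,0,0]
  rotation:
    - [0,0,0]
    - [0,0,0]
    - [0,0,0]
    - [0,0,0]
    - [0,0,0]
  hand: [0.4,0.4,0.4,0.4,0.4]

```text
clock: 20.0
eef_pos: [584.9, 119.5, 126.9]
eef_rot: [-3.141, 0.0, 1.417]
wrist_force: [0.0, 0.0, -1.5]
finger_gap: 57.9
finger_force: 30.0
```

Past the head (bottom at about 123.6). Lowering on.

Emit:
move_arm:
  dp:
    - [0,0,-6]
    - [0,0,-5]
    - [0,0,-4]
    - [0,0,-3]
    - [0,0,-1.5]
    - [0,0,0]
    - [0,0,0]
  rotation:
    - [0,0,0]
    - [0,0,0]
    - [0,0,0]
    - [0,0,0]
    - [0,0,0]
    - [0,0,0]
    - [0,0,0]
  hand: [0.4,0.4,0.4,0.4,0.4,0.4,0.4]

```text
clock: 20.88
eef_pos: [585.2, 119.5, 108.1]
eef_rot: [3.141, -0.0, 1.417]
wrist_force: [-0.5, -0.5, -2.9]
finger_gap: 57.7
finger_force: 30.0
```

Emit:
move_arm:
  dp:
    - [0,0,-1.5]
    - [0,0,0]
    - [0,0,0]
    - [0,0,0]
    - [0,0,30]
    - [0,0,40]
    - [0,0,30]
  rotation:
    - [0,0,0]
    - [0,0,0]
    - [0,0,0]
    - [0,0,0]
    - [0,0,0]
    - [0,0,0]
    - [0,0,0]
  hand: [0.4,0.8,0.8,0.8,0.8,0.8,0.8]

```text
clock: 21.75
eef_pos: [585.3, 119.6, 208.3]
eef_rot: [3.14, -0.0, 1.417]
wrist_force: [0.3, 0.5, 0.1]
finger_gap: 75.0
finger_force: 0.0
```

Emit:
move_arm:
  dp:
    - [0,-54,0]
    - [0,-54,0]
    - [-8,-54,0]
    - [-8,-54,0]
    - [-8,-54,0]
    - [-8,-54,0]
    - [-8,-54,0]
    - [-9,-56,0]
    - [0,0,0]
    - [0,0,0]
  rotation:
    - [0,0,0.176]
    - [0,0,0.176]
    - [0,0,0.176]
    - [0,0,0.176]
    - [0,0,0.176]
    - [0,0,0.176]
    - [0,0,0.176]
    - [0,0,0.176]
    - [0,0,0]
    - [0,0,0]
  hand: [0.6,0.6,0.6,0.6,0.5,0.5,0.5,0.5,0.5,0.5]

```text
clock: 23.0
eef_pos: [536.1, -314.1, 206.3]
eef_rot: [3.141, -0.0, 2.823]
wrist_force: [-0.1, 0.9, 0.5]
finger_gap: 47.1
finger_force: 0.0
```

Run:
```python
from h import *
s=manip.read_state();print(s['eef_pos'],s['eef_rot'],s['joints'].round(2))
c=wsnap('w7');t=snap('top','top3');print(ring(t,*proj(t,[584,121,117]),117,29,14))
a=cv2.resize(c['image'][60:410,180:460,::-1],(400,500),interpolation=cv2.INTER_CUBIC)
b=cv2.resize(t['image'][170:240,230:310,::-1],(400,350),interpolation=cv2.INTER_CUBIC)
b=cv2.copyMakeBorder(b,0,150,0,0,cv2.BORDER_CONSTANT)
cv2.imwrite('pics/v7.png',np.hstack([a,b]))
```

```text
[ 536.14160952 -314.06028842  206.32977987] [ 3.14129897e+00 -2.06013958e-04  2.82285891e+00] [-0.59  0.46  1.3   0.    1.38 -1.84]
(array([588. , 119.5]), 256.8)
```

View pics/v7.png

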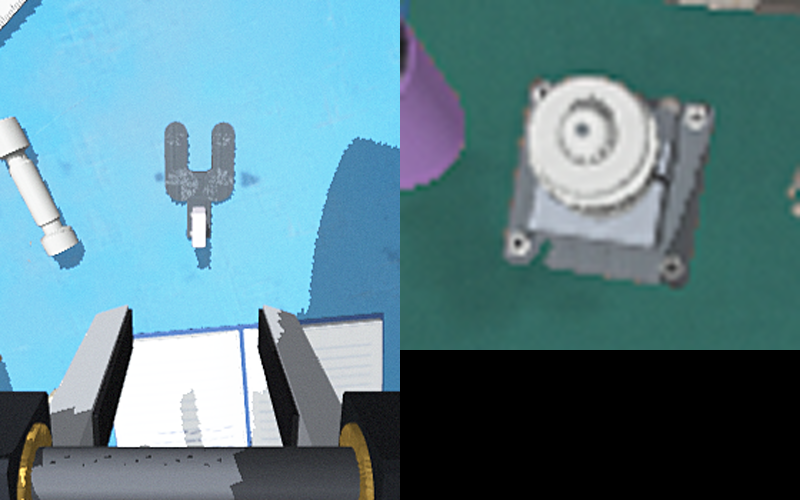

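The keeper lies square in the wrist picture. Its prong tips are at crop y 122, its outer edges at x 164 and 236, and its block at x≈200. The spacer looks level on the rod in the top view.

Run:
```python
from h import *
c=load('w7');s=manip.read_state();e=s['eef_pos'];f=lambda x,y:(180+x/1.4286,60+y/1.4286)
kx=np.array([np.cos(-.3187),np.sin(-.3187)]);n=np.array([-kx[1],kx[0]])
for nm,(x,y),z in[('tip',(200,122),10),('slotend',(200,171),10),('left',(164,150),10),('right',(236,150),10),('blk top rear',(200,248),40),('blk top front',(200,208),40),('blkL',(192,225),40),('blkR',(207,225),40)]:
    p=ray(c,*f(x,y),z)[:2]; d=p-e[:2]; print(nm,p.round(1),'along kx',(d@kx).round(1),'across',(d@n).round(1))
```

```text
tip [ 469.  -287.5] along kx -72.2 across 3.4
slotend [ 501.6 -298.1] along kx -37.9 across 3.5
left [ 479.4 -317.9] along kx -52.8 across -22.3
right [ 495.5 -269.1] along kx -52.8 across 29.2
blk top rear [ 548.7 -313.9] along kx 11.8 across 3.3
blk top front [ 522.1 -305.2] along kx -16.3 across 3.2
blkL [ 531.5 -314. ] along kx -4.5 across -2.2
blkR [ 534.8 -304.3] along kx -4.5 across 8.0
```

Emit:
move_arm:
  dp:
    - [2,3,0]
    - [0,0,-50]
    - [0,0,-50]
    - [0,0,-50]
    - [0,0,-33]
    - [0,0,-9]
    - [0,0,0]
    - [0,0,0]
  rotation:
    - [0,0,0]
    - [0,0,0]
    - [0,0,0]
    - [0,0,0]
    - [0,0,0]
    - [0,0,0]
    - [0,0,0]
    - [0,0,0]
  hand: [0.4,0.4,0.4,0.4,0.4,0.4,0.4,0.4]

```text
clock: 24.1
eef_pos: [538.9, -311.8, 16.2]
eef_rot: [-3.141, 0.002, 2.825]
wrist_force: [0.6, -0.3, 0.5]
finger_gap: 37.2
finger_force: 0.0
```

Emit:
move_arm:
  dp:
    - [0,0,0]
    - [0,0,0]
    - [0,0,0]
    - [0,0,0]
    - [0,0,0]
    - [0,0,0]
  rotation:
    - [0,0,0]
    - [0,0,0]
    - [0,0,0]
    - [0,0,0]
    - [0,0,0]
    - [0,0,0]
  hand: [0.2,0.1,0.03,0.03,0.03,0.03]

```text
clock: 24.85
eef_pos: [538.2, -311.6, 14.6]
eef_rot: [-3.142, 0.0, 2.825]
wrist_force: [-2.3, 1.2, 3.7]
finger_gap: 9.6
finger_force: 30.0
```

Emit:
move_arm:
  dp:
    - [0,0,10]
    - [0,0,40]
    - [0,0,45]
    - [0,0,45]
    - [0,0,40]
    - [4,30,0]
    - [4,40,0]
    - [4,40,0]
    - [4,40,0]
    - [4,40,0]
  rotation:
    - [0,0,0]
    - [0,0,0]
    - [0,0,0]
    - [0,0,0]
    - [0,0,0]
    - [0,0,-0.176]
    - [0,0,-0.176]
    - [0,0,-0.176]
    - [0,0,-0.176]
    - [0,0,-0.176]
  hand: [0.03,0.03,0.03,0.03,0.03,0.03,0.03,0.03,0.03,0.03]
  newtons: 45

```text
clock: 26.1
eef_pos: [558.0, -120.1, 194.9]
eef_rot: [3.141, 0.0, 1.939]
wrist_force: [1.2, 0.3, -1.3]
finger_gap: 10.0
finger_force: 45.0
```

Emit:
move_arm:
  dp:
    - [3,45,0]
    - [3,45,0]
    - [3,43,0]
    - [0,0,0]
    - [0,0,-30]
    - [0,0,0]
    - [0,0,0]
    - [0,0,0]
  rotation:
    - [0,0,-0.176]
    - [0,0,-0.176]
    - [0,0,-0.176]
    - [0,0,0]
    - [0,0,0]
    - [0,0,0]
    - [0,0,0]
    - [0,0,0]
  hand: [0.03,0.03,0.03,0.03,0.03,0.03,0.03,0.03]

```text
clock: 27.1
eef_pos: [567.5, 11.2, 165.6]
eef_rot: [3.14, -0.0, 1.417]
wrist_force: [-0.1, -0.0, -2.3]
finger_gap: 10.0
finger_force: 45.0
```

Run:
```python
from h import *
s=manip.read_state();print(s['eef_pos'],s['eef_rot'],s['finger_gap'])
c=wsnap('w8')
cv2.imwrite('pics/v8.png',cv2.resize(c['image'][60:360,180:460,::-1],(560,600),interpolation=cv2.INTER_CUBIC))
```

```text
[567.50413553  11.17162799 165.59187459] [ 3.14006754e+00 -1.72576578e-04  1.41673130e+00] 9.995404748980384
```

View pics/v8.png

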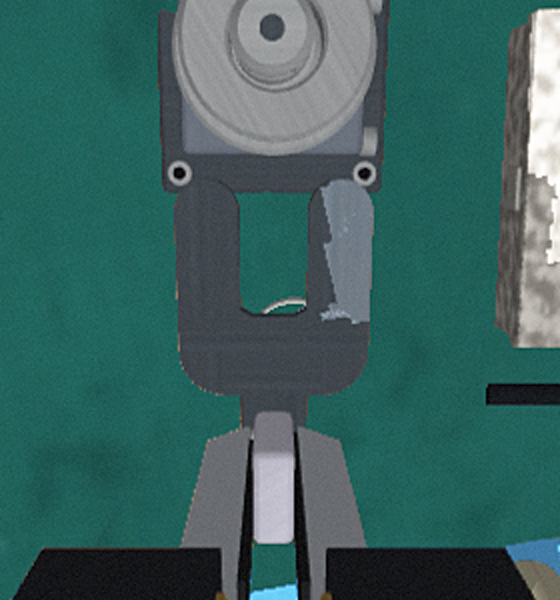

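Crop (scale 2, offset 180,60): head hole at (271.5,27), slot edges at x 239 and 308, slot end at y 315, prong tips at y 178.

Run:
```python
from h import *
c=load('w8');e=np.array([567.504,11.172,165.592]);f=lambda x,y:(180+x/2,60+y/2)
yaw=1.4167;kx=np.array([np.cos(yaw),np.sin(yaw)]);n=np.array([-kx[1],kx[0]])
zt=e[2]-4.6
for nm,(x,y),z in[('head',(271.5,27),130),('tipmid',(274,178),zt),('slotend',(273.5,315),zt),('sL',(239,270),zt),('sR',(308,270),zt),('sLt',(239.5,215),zt),('sRt',(309,215),zt)]:
    p=ray(c,*f(x,y),z)[:2]; d=p-e[:2]; print(nm,p.round(1),'toward rod',(d@kx).round(1),'across',(d@n).round(1))
```

```text
head [584.2 123. ] toward rod 113.1 across 0.7
tipmid [578.7  84.1] toward rod 73.8 across 0.1
slotend [573.3  50. ] toward rod 39.3 across 0.2
sL [566.4  63. ] toward rod 51.0 across 9.1
sR [583.8  60.2] toward rod 51.0 across -8.6
sLt [568.8  76.6] toward rod 64.8 across 8.7
sRt [586.   73.9] toward rod 64.8 across -8.7
```

Emit:
move_arm:
  dp:
    - [-0.6,0,-20]
    - [0,0,-17.5]
    - [0,0,0]
    - [0,0,0]
    - [0,0,0]
  rotation:
    - [0,0,0]
    - [0,0,0]
    - [0,0,0]
    - [0,0,0]
    - [0,0,0]
  hand: [0.03,0.03,0.03,0.03,0.03]

```text
clock: 27.78
eef_pos: [566.8, 11.5, 127.7]
eef_rot: [3.141, -0.0, 1.417]
wrist_force: [0.5, -0.2, -0.9]
finger_gap: 9.5
finger_force: 45.0
```

Emit:
move_arm:
  dp:
    - [1.5,10,0.3]
    - [1.5,10,0]
    - [1.5,10,0]
    - [1.6,10,0]
    - [1.5,10,0]
    - [0,0,0]
    - [0,0,0]
  rotation:
    - [0,0,0]
    - [0,0,0]
    - [0,0,0]
    - [0,0,0]
    - [0,0,0]
    - [0,0,0]
    - [0,0,0]
  hand: [0.03,0.03,0.03,0.03,0.03,0.03,0.03]

```text
clock: 28.65
eef_pos: [574.1, 61.4, 127.2]
eef_rot: [-3.142, 0.0, 1.417]
wrist_force: [-0.6, 0.7, -1.2]
finger_gap: 9.7
finger_force: 45.0
```

Free of contact. Now the last 12.5 mm.

Emit:
move_arm:
  dp:
    - [1,6,0]
    - [0.9,5,0]
    - [0,1,0]
    - [0,0,0]
    - [0,0,0]
  rotation:
    - [0,0,0]
    - [0,0,0]
    - [0,0,0]
    - [0,0,0]
    - [0,0,0]
  hand: [0.03,0.03,0.03,0.03,0.03]

```text
clock: 29.28
eef_pos: [576.0, 73.4, 127.3]
eef_rot: [3.142, 0.0, 1.417]
wrist_force: [-0.1, 0.6, -1.6]
finger_gap: 9.5
finger_force: 45.0
```

Run:
```python
from h import *
s=manip.read_state();print(s['eef_pos'],s['wrist_force'])
c=wsnap('w9')
cv2.imwrite('pics/v9.png',cv2.resize(c['image'][80:380,180:460,::-1],(560,600),interpolation=cv2.INTER_CUBIC))
```

```text
[576.0031017   73.41605375 127.2652099 ] [-0.10450234  0.63762341 -1.61439567]
```

View pics/v9.png

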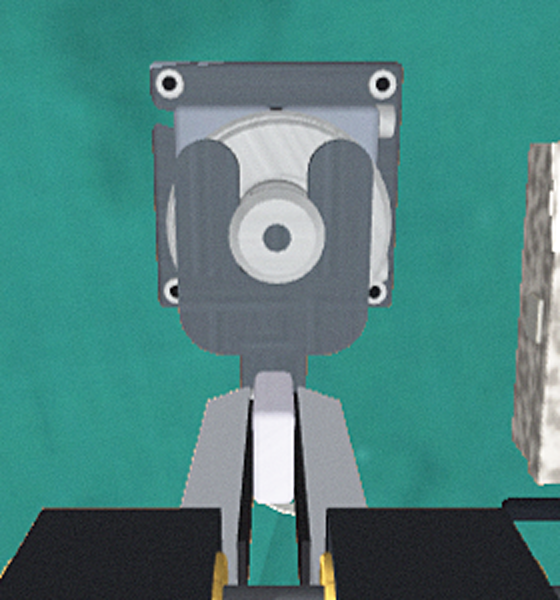

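The fork straddles the neck: head hole at (277,237), prong tips at y≈139. I'll check the remaining distance.

Run:
```python
from h import *
c=load('w9');f=lambda x,y:(180+x/2,80+y/2)
k=np.array([np.cos(1.417),np.sin(1.417)]);n=np.array([-k[1],k[0]])
h=ray(c,*f(277,237),130)[:2];t=ray(c,*f(273.5,139.5),122.7)[:2];d=h-t+24*k;print(h,t,d@k,d@n)
```

```text
[584.33523712 123.10632351] [587.05098867 146.03005043] 0.9308221209684959 -0.8280062517017951
```

Emit:
move_arm:
  dp:
    - [0,0.6,-0.5]
    - [0,0,0]
    - [0,0,0]
    - [0,0,0]
    - [0,0,0]
    - [0,0,20]
    - [0,0,40]
    - [0,-20,40]
    - [0,0,0]
    - [0,0,0]
  rotation:
    - [0,0,0]
    - [0,0,0]
    - [0,0,0]
    - [0,0,0]
    - [0,0,0]
    - [0,0,0]
    - [0,0,0]
    - [0,0,0]
    - [0,0,0]
    - [0,0,0]
  hand: [0.03,0.03,0.3,0.4,0.4,0.4,0.4,0.4,0.4,0.4]

```text
clock: 30.58
eef_pos: [575.7, 54.2, 225.8]
eef_rot: [-3.14, 0.0, 1.417]
wrist_force: [-0.9, -0.5, -0.9]
finger_gap: 37.9
finger_force: 0.0
```

Run:
```python
from h import *
s=manip.read_state();print(s['eef_pos'],s['wrist_force'])
c=wsnap('w10');t=snap('scene','s10')
a=cv2.resize(c['image'][40:340,180:460,::-1],(373,400),interpolation=cv2.INTER_CUBIC)
b=cv2.resize(t['image'][180:280,280:380,::-1],(400,400),interpolation=cv2.INTER_CUBIC)
cv2.imwrite('pics/v10.png',np.hstack([a,b]))
```

```text
[575.67737934  54.23339626 225.81926789] [-0.93838111 -0.47817716 -0.91846949]
```

View pics/v10.png

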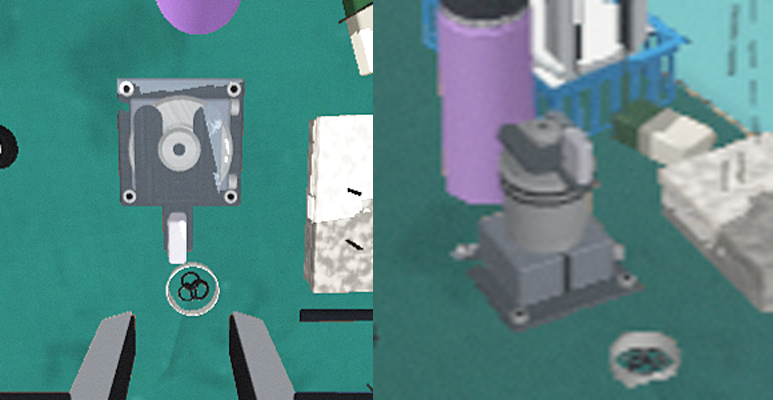

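The keeper lies flat under the head, the stack is closed up, and the flask and tub are where they stood. Handing in.

```bash
python3 -c "
from cell import manip
print(manip.sign_off())"
```

```text
the job is handed in; nothing more can be done
None
```

I built the stack in order (collar, piston, spacer), slid the keeper onto the neck, released it and handed the job in at about 31 s; the last pictures showed everything seated, but no verdict came back.

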